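# Wedge the rocking board preheater

### The job

The board preheater on the bench rocks because one of its feet, the one with the wooden wedge lying in front of it, does not reach the bench. Press down on the top of the casing over that foot to feel it rock and let it come back, then push the wedge along the bench with the fingertips, thin end first, under that foot until it is snug and the preheater stands level and no longer rocks. Finish while still holding a fingertip pressed firmly (about 10 N) straight down on that same corner; lift, tip or pinch nothing, keep the preheater where it stands, and leave the jar, bottle, scraper and steel plate alone.

Things in the scene. Friction and masses are not known exactly. Their poses are not given: they have to be found in the camera images.
- preheater: Grey casing of a benchtop board preheater, 200 (its x) x 240 (its y) mm, loose, 1.5 to 3.1 kg. Origin at bench level under its centre, z up. Underside 26 mm, flat top 62 mm above the bench; hot plate and green board fixed on top over x -80 to +50, y -105 to +65 mm, up to 80 mm. Rubber feet 28 x 28 mm at x +-80, y +-100 mm; the one at +80, +100 is short. A level push over 8 N may slide it.
- loose_corner (a point): Spot on the casing's bare flat top straight above the short foot's centre, 20 mm in from both edges, 62 mm above the bench: where to press. 3 to 10 N here tips the casing diagonally until the short foot meets the bench (the spot sinks 5 to 11 mm and shifts a few mm outwards); released, it comes back level.
- short_foot_spot (a point): Point at bench level straight below the short foot's centre (preheater frame x +80, y +100 mm). The foot is 28 x 28 mm, its outer side at y +114, 6 mm inside the casing's side; its sole hangs 5 to 11 mm above the bench (differs each time, not told).
- wedge: Plain wooden wedge lying on the bench off the preheater's +y side, in line with the short foot within 10 mm and 0.15 rad, thin end towards it and 20 to 90 mm short of it. 110 mm long, 54 wide, 22 high at the flat back, falling evenly to 2 mm at the thin end; 80 g. Origin at the centre of its underside, x axis towards the thin end, z up.
- wedge_tip (a point): Middle of the wedge's thin end, at its underside. It goes in along the preheater's own -y direction. The wedge slides at under 1.5 N until its slope meets the foot, then the push rises steeply: 3 to 6 N is snug, more lifts the corner or slides the casing. It does not slip back out.
- wedge_back (a point): Middle of the wedge's flat back face, 11 mm above the bench: where to push.
- flux_jar: Small jar, 52 mm across and 50 mm high, standing beyond the work. Origin under its centre. Leave alone.
- cleaner_bottle: Bottle, 48 mm across and 110 mm high, standing beyond the preheater. Origin under its centre. Leave alone.
- scraper: Scraper with a handle, lying on the bench to the left of the work. Leave alone.
- heat_spreader: Steel plate, 40 x 40 x 5 mm, lying beyond the work. Origin under its centre. Leave alone.
There are look-alikes about, which are no part of the job. Of the things that look like the wedge, take the one that is farthest from the robot's base at the start.

How it is judged:
On the way, in this order (a step that is already met when the one before it is completed fails the run):
1. The corner over the short foot is pressed by the robot and dips, before the wedge is under it (angle between preheater's own z axis and vertical above 0.02 rad and contact force between the fingers and preheater above 0.5 N and y of wedge_tip in the frame of preheater above 0.112 m and horizontal distance between the grasp point and loose_corner below 0.06 m), for 0.05 s.
2. The wedge's thin end is under the short foot (y of wedge_tip in the frame of preheater below 0.108 m and x of wedge_tip in the frame of preheater between 0.05 and 0.11 m), for 0.2 s.
At the end, for the whole second after the job is handed in: A fingertip presses over 3 N within 60 mm of the spot above the short foot; under it the casing is still, within 0.014 rad of level, carried by the wedge (over 2 N, thin end 6 mm or more past the foot's outer side); fingers off the wedge; preheater within 25 mm of its start (contact force between the fingers and preheater above 3 N and horizontal distance between the grasp point and loose_corner below 0.06 m and angle between preheater's own z axis and vertical below 0.014 rad and contact force between wedge and preheater above 2 N and contact force between the fingers and wedge below 0.1 N and y of wedge_tip in the frame of preheater below 0.108 m and distance of preheater from where it was at the start of the episode below 0.025 m and angular speed of preheater below 0.05 rad/s and linear speed of wedge below 0.01 m/s); the arm keeps its last pose, push and grip.
It fails at once if the wedge is lifted or tipped (height (world z) of wedge above 0.012 m or angle between wedge's own z axis and vertical above 0.3 rad).
It fails at once if the preheater is lifted, tipped far or pushed more than 35 mm (height (world z) of preheater above 0.015 m or angle between preheater's own z axis and vertical above 0.15 rad or distance of preheater from where it was at the start of the episode above 0.035 m).
It fails at once if the preheater is pressed with more than 40 N (contact force between the fingers and preheater above 40 N).
It fails at once if a bystander is moved more than 20 mm (distance of any of flux_jar, cleaner_bottle, scraper, heat_spreader from where it was at the start of the episode above 0.02 m).
It also fails if it takes over 58 s, if anything falls off the work surface, if the arm or the gripper's body presses on something with over 40 N, if the wrist force passes 120 N, or if a joint passes its speed limit or range.

### The arm

A 6-joint arm with a two-finger parallel gripper is mounted at the origin on the work surface. World frame = base frame: x ahead of the robot, y to its left, z up, the work surface at z = 0. Lengths are in m, angles in rad, forces in N, time in s.
With the tool pointing down it reaches from about 0.3 to 0.875 m from the base axis. Payload 6.4 kg.
Tool frame: the origin (TCP) lies on the centre line of the jaws, within the pads' length; the fingertips stand 25 mm ahead of it and the grasp point (between the pads) lies 6 mm ahead of it; z points along the fingers, y is the line along which they close (so a half turn about z gives the same grasp; the last joint's range is limited). The gripper opens to 85 mm and grips with 20 to 120 N. Pads are 22 mm wide; open, the fingers measure 114 mm over their backs; the gripper's body (76 mm by 85 mm) begins 54 mm behind the grasp point. The pads swing forward as they close: fully open they stand 13 mm farther back than shut.
Start: joints at [1.114, 0.181, 1.607, -0, 1.354, -0.206], TCP at [0.143, 0.557, 0.256] pointing down, gripper open.
Joint ranges: [-2.99, 2.99], [-0.89, 2.07], [0.3, 2.58], [-1.14, 4.28], [0, 2.63], [-3.12, 3.12]. Speed limits (rad/s): [2.57, 2.57, 3.01, 3.14, 3.14, 3.14].

### API

Orientations are given as a unit quaternion [w, x, y, z].
In Python, from bench import get_obs, camera, hand_in, spot_in gives the robot as it stands.
- The arm moves only by the shell command python3 -m jog 'ROWS'. ROWS is JSON, one flat list of numbers, 7 for each row, row after row: the shift along the tool's x, y, z in m, then the turn, a rotation vector about the tool's x, y, z in rad, then the closure, from 0 (fully open) to 1 (shut). A call has 1 to 20 rows; each row is the pose to reach, as a shift and turn from the pose commanded when the call began, along the tool's axes at that moment; what a row does not reach only later rows make up. A row lasts 1/8 s, in which the tool goes at most 62.5 mm and 10.7 degrees, less where a joint would pass 70% of its speed; a pose out of reach is approached as far as the arm can. A call with a gripper value outside its range is refused whole. The fingers move at their own pace and stop on an object; the grip force is fixed at half the most. Time passes only in rows, so rows that repeat a pose let the fingers close. It gives the time, the measured TCP pose, the force, the opening and the grip force at its end, in the units of the state.
- get_obs(): the state, without advancing time (a new reading comes with each control period).
- camera(name): name is "side" or "top" or "wrist"; returns a dict with "frame" (480x640x3 uint8, red, green, blue), "mtx" (3x3 intrinsics, pixels), "distortion" ([k1, k2, p1, p2, k3] as OpenCV has them; the pictures are not rectified), "extrinsics" (4x4, takes a point from camera to world coordinates). Camera axes: x right, y up, looking along -z (the intrinsics and any distortion apply to the point x, -y, -z); pixel columns grow to the right and rows downward; lengths in m; the calibration is good to about 2 mm. A picture is of the moment at which its call begins. There is no depth.
- hand_in(): hands the job in; it is judged then, once.
Trained networks look in a picture, given as the dict that the camera call returned (one of the last four; its "shot" number tells which), for a name from the list of things; names that differ only in an ending like _2 or _b are one class to them, and where a whole thing is asked for, a point or a joint stands for the part that bears it (a point fixed in the world has none). Each returns a list of dicts, best first, with "confidence" (0 to 1); they miss things now and then, are a little off and sometimes report something else, mostly with a low value. They report only what shows in the picture. A call takes as long as a camera call. They do not tell look-alikes from the thing itself.
- spot_in(picture, name): "xyz" ([x, y, z] in m, in world coordinates, good to about 4 mm: the middle of the surface that is visible of it).
The state is a dict: "time_s": time; "q": joint angles; "dq": joint speeds; "joint_efforts": joint torques, N m; "eef_pos": TCP position; "eef_rot": TCP orientation; "wrist_force": force on the tool from outside, world axes, zero at the start; "torque": the same for the moment, N m; "opening": opening from 0.0 (shut) to 1.0 (fully open); "grasp_force": force on a finger pad.
Only numpy, scipy, OpenCV 4.12 (cv2) and the standard library are available. Lean on these libraries where they do the work, as an engineer would, in place of code of your own. Each camera call takes 0.05 s, during which the arm holds its last target. There are 200 camera calls.

## Working session

There is one attempt and no reset: what is moved stays moved. The work goes in short steps, Python scripts to look and compute and a shell command to move; the robot and the scene stay as the last step left them, time stands still between calls to the robot, and variables do not carry over. Pictures are saved under pics/ and viewed, at most 10 in all, crops included, and the job is handed in when it is done.

```bash
mkdir -p pics; python3 - <<'E'
from bench import *
import cv2,numpy as np
for n in ("top","side"):
    p=camera(n); cv2.imwrite(f"pics/{n}0.png",p["frame"][:,:,::-1])
    print(n,p["mtx"].tolist(),p["distortion"],np.round(p["extrinsics"],4).tolist())
    for t in("preheater","wedge","loose_corner","wedge_tip","wedge_back","flux_jar","cleaner_bottle","scraper","heat_spreader"):
        print(t,[(np.round(d["xyz"],3).tolist(),round(d["confidence"],2)) for d in spot_in(p,t)])
print(get_obs())
E
```

```text
top [[487.82825532413335, 0.0, 310.8667933343662], [0.0, 487.82825532413335, 238.89763039702711], [0.0, 0.0, 1.0]] [-0.02440772  0.          0.          0.          0.        ] [[0.0026, 0.989, -0.1482, 0.418], [-0.9999, 0.0045, 0.0128, 0.0965], [0.0134, 0.1482, 0.9889, 0.9805], [0.0, 0.0, 0.0, 1.0]]
preheater [([0.479, -0.162, 0.061], 0.58), ([0.742, -0.033, 0.006], 0.57), ([0.585, 0.051, 0.014], 0.22)]
wedge [([0.387, 0.273, 0.013], 0.82), ([0.449, 0.097, 0.014], 0.8), ([0.584, 0.052, 0.013], 0.74)]
loose_corner [([0.476, -0.166, 0.062], 0.85)]
wedge_tip [([0.384, 0.27, 0.016], 0.97), ([0.454, 0.094, 0.012], 0.92), ([0.584, 0.053, 0.011], 0.66)]
wedge_back [([0.58, 0.049, 0.007], 0.69), ([0.452, 0.093, 0.013], 0.61), ([0.385, 0.274, 0.01], 0.56)]
flux_jar [([0.736, 0.117, 0.051], 0.6)]
cleaner_bottle [([0.694, -0.218, 0.073], 0.69)]
scraper [([0.497, 0.451, 0.003], 0.62)]
heat_spreader [([0.744, -0.035, 0.005], 0.76)]
side [[550.5978354475066, 0.0, 318.36495467145454], [0.0, 550.5978354475066, 238.70917598882505], [0.0, 0.0, 1.0]] [-0.09895443  0.          0.          0.          0
[... 814 characters left out ...]
: 1.0, 'q': array([ 1.11368383e+00,  1.80764812e-01,  1.60697056e+00, -1.97790121e-05,
        1.35381534e+00, -2.06298178e-01]), 'dq': array([-9.17577157e-04,  7.67372704e-04, -6.04034557e-04, -8.87961393e-05,
        4.85028977e-04,  1.09659876e-04]), 'joint_efforts': array([ 3.53273890e-04, -4.44837749e+01, -3.51689851e+01,  1.37013271e-04,
        4.71604399e-04,  2.30168968e-05]), 'eef_pos': array([0.14270967, 0.55703438, 0.25632251]), 'eef_rot': array([1.59599446e-05, 1.25076592e-01, 9.92147089e-01, 1.66810501e-05]), 'wrist_force': array([ 0.27569125, -0.04536275, -0.64065792]), 'torque': array([ 0.01619883, -0.00602451,  0.00986242]), 'grasp_force': 0.0, 'opening': 1.0051205968005483}
```

View pics/top0.png

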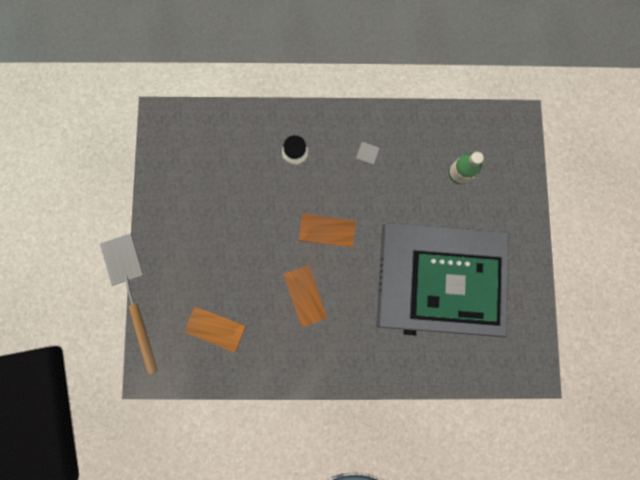

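View pics/side0.png

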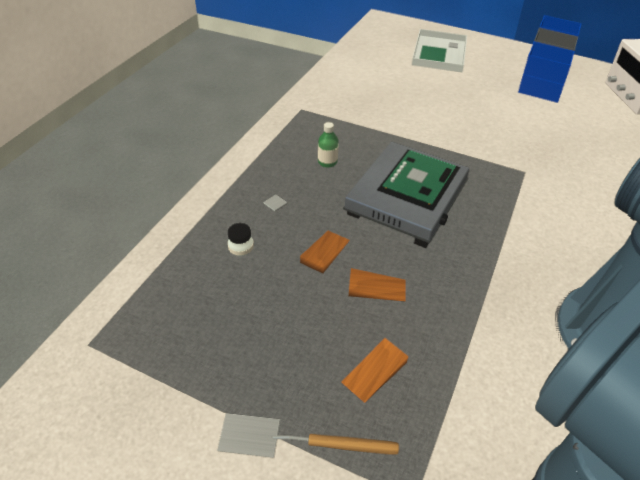

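Three look-alikes in the top view: (327,231), (305,296) and (215,329), at 0.586, 0.46 and 0.474 m from the base. The one at (327,231) is farthest and lies in line with the bare +x+y corner at about (384,226), so it is the wedge. I'll measure it and confirm with a crop.

```bash
cat > h.py <<'E'
import cv2,numpy as np
from bench import *
def ray(p,uv,z):
    u=cv2.undistortPoints(np.array(uv,float).reshape(-1,1,2),p["mtx"],np.array(p["distortion"])).reshape(-1,2)
    T=np.array(p["extrinsics"]);z=np.broadcast_to(z,len(u));out=[]
    for (a,b),zz in zip(u,z):
        d=T[:3,:3]@[a,-b,-1]; out.append(T[:3,3]+d*(zz-T[2,3])/d[2])
    return np.array(out)
def proj(p,X):
    T=np.linalg.inv(np.array(p["extrinsics"]));X=np.atleast_2d(X)@T[:3,:3].T+T[:3,3]
    X=X*[1,-1,-1]
    return cv2.projectPoints(X,np.zeros(3),np.zeros(3),p["mtx"],np.array(p["distortion"]))[0].reshape(-1,2)
def brown(p,box):
    hsv=cv2.cvtColor(p["frame"],cv2.COLOR_RGB2HSV);m=cv2.inRange(hsv,(3,110,50),(25,255,255))
    k=np.zeros_like(m);x0,y0,x1,y1=box;k[y0:y1,x0:x1]=m[y0:y1,x0:x1]
    c=max(cv2.findContours(k,cv2.RETR_EXTERNAL,cv2.CHAIN_APPROX_NONE)[0],key=cv2.contourArea)
    return c
E
python3 - <<'E'
from h import *
from scipy.optimize import least_squares
p=camera("top");s=camera("side")
for q,b in((p,(290,205,370,255)),(s,(290,225,352,275))):
    c=brown(q,b);print(cv2.boxPoints(cv2.minAreaRect(c)).tolist(),cv2.approxPolyDP(c,4,True).reshape(-1,2).tolist())
# casing edges
C=np.array([[384,225],[508,234],[506,334],[378,326]])
print(ray(p,C,0.062).round(4).tolist())
q=ray(p,C,.062);print([np.linalg.norm(q[i]-q[i-1]) for i in range(4)])
f=p["frame"][200:350,290:520,::-1];g=s["frame"][140:280,290:480,::-1]
a=cv2.resize(f,None,fx=3.4,fy=3.4,interpolation=2)[:,:790]
cv2.imwrite("pics/crop1.png",a)
E
```

```text
[[298.35382080078125, 240.1692352294922], [301.73846435546875, 213.09230041503906], [355.64617919921875, 219.8307647705078], [352.26153564453125, 246.90769958496094]] [[302, 214], [300, 240], [352, 246], [354, 221]]
[[296.98358154296875, 258.8196716308594], [327.63934326171875, 222.03277587890625], [349.47540283203125, 240.2294921875], [318.81964111328125, 277.0163879394531]] [[348, 239], [327, 231], [300, 261], [323, 272]]
[[0.5833, -0.0555, 0.062], [0.5669, -0.2949, 0.062], [0.3776, -0.2805, 0.062], [0.3924, -0.0407, 0.062]]
[np.float64(0.19140991470922789), np.float64(0.23992543016186266), np.float64(0.18984570323691757), np.float64(0.24028281443388508)]
```

View pics/crop1.png

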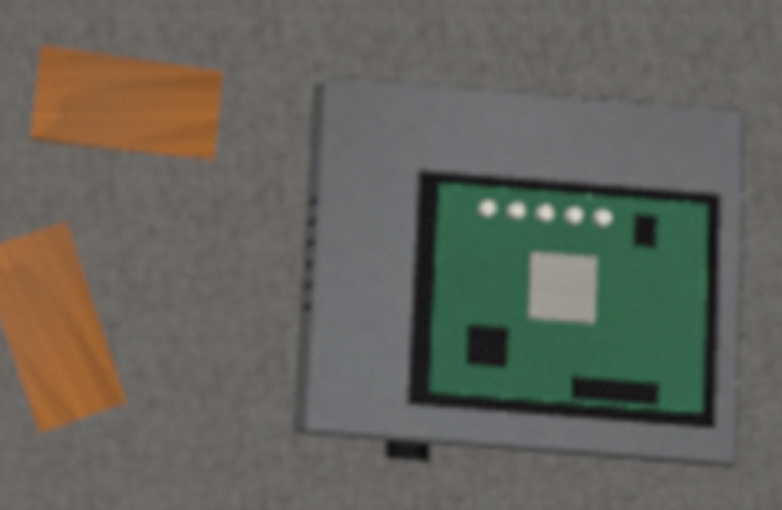

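```bash
python3 - <<'E'
from h import *
from scipy.optimize import least_squares
p=camera("top")
def fit(L,uv,x0):
    def pts(v): c,s=np.cos(v[2]),np.sin(v[2]); return np.c_[L[:,0]*c-L[:,1]*s+v[0],L[:,0]*s+L[:,1]*c+v[1],L[:,2]]
    r=least_squares(lambda v:(proj(p,pts(v))-uv).ravel(),x0);return r.x,np.sqrt((r.fun**2).mean())
P=np.array([[.1,.12,.062],[.1,-.12,.062],[-.1,-.12,.062],[-.1,.12,.062]])
v,e=fit(P,np.array([[384.7,224.1],[507.6,232.9],[505.6,336.2],[379.1,327]]),[.48,-.17,0]);print(v,e)
W=np.array([[-.055,.027,.022],[.055,.027,.002],[.055,-.027,.002],[-.055,-.027,.022]])
w,ew=fit(W,np.array([[302.4,213.2],[355.3,220.6],[353.2,246.5],[299.1,240.6]]),[.584,.052,-1.6]);print(w,ew)
R=lambda a:np.array([[np.cos(a),-np.sin(a)],[np.sin(a),np.cos(a)]])
print("loose corner",v[:2]+R(v[2])@[.08,.1])
tip=w[:2]+R(w[2])@[.055,0];bk=w[:2]-R(w[2])@[.055,0];print("tip",tip,"back",bk)
print("in P: tip",R(-v[2])@(tip-v[:2]),"back",R(-v[2])@(bk-v[:2]),"relyaw",w[2]-v[2]+np.pi/2)
E
```

```text
[ 0.47972373 -0.16838653 -0.07144462] 0.9672120537670137
[ 0.58102178  0.0499319  -1.66229089] 0.3129954528239632
loose corner [ 0.56665803 -0.07435234]
tip [ 0.57599659 -0.00483805] back [0.58604696 0.10470185]
in P: tip [0.08435254 0.17000358] back [0.08655789 0.27998147] relyaw -0.02004993825076773
```

The crop confirms the wedge lies in front of the bare corner: tip at preheater-frame y 0.170 and x 0.084. Now I move above the corner with the fingers shut and the tool x axis along the preheater's +y.

```bash
python3 -m jog '[-0.567,-0.506,0.126,0,0,1.391,1,-0.567,-0.506,0.126,0,0,1.391,1,-0.567,-0.506,0.126,0,0,1.391,1,-0.567,-0.506,0.126,0,0,1.391,1,-0.567,-0.506,0.126,0,0,1.391,1,-0.567,-0.506,0.126,0,0,1.391,1,-0.567,-0.506,0.126,0,0,1.391,1,-0.567,-0.506,0.126,0,0,1.391,1,-0.567,-0.506,0.126,0,0,1.391,1,-0.567,-0.506,0.126,0,0,1.391,1,-0.567,-0.506,0.126,0,0,1.391,1,-0.567,-0.506,0.126,0,0,1.391,1,-0.567,-0.506,0.126,0,0,1.391,1,-0.567,-0.506,0.126,0,0,1.391,1,-0.567,-0.506,0.126,0,0,1.391,1,-0.567,-0.506,0.126,0,0,1.391,1,-0.567,-0.506,0.126,0,0,1.391,1,-0.567,-0.506,0.126,0,0,1.391,1]'
```

```text
time_s: 3.4
eef_pos: [0.5663, -0.0733, 0.1306]
eef_rot: [0.0, 0.731, 0.682, 0.0]
wrist_force: [0.1, 0.6, -0.3]
opening: 0.002
grasp_force: 0.0
```

```bash
python3 -m jog '[0,0,0.02,0,0,0,1,0,0,0.036,0,0,0,1,0,0,0.04,0,0,0,1,0,0,0.044,0,0,0,1,0,0,0.046,0,0,0,1,0,0,0.046,0,0,0,1]'
```

```text
time_s: 4.15
eef_pos: [0.567, -0.0735, 0.0854]
eef_rot: [0.0, 0.732, 0.682, 0.001]
wrist_force: [-2.5, 3.4, 6.9]
opening: -0.002
grasp_force: 3.1
```

```bash
python3 -m jog '[0,0,0.002,0,0,0,1,0,0,0.004,0,0,0,1,0,0,0.004,0,0,0,1]';python3 -m jog '[0,0,0.002,0,0,0,1,0,0,0.003,0,0,0,1,0,0,0.003,0,0,0,1]'
```

```text
time_s: 4.53
eef_pos: [0.5682, -0.0728, 0.0823]
eef_rot: [0.001, 0.732, 0.682, 0.002]
wrist_force: [0.5, 6.4, 8.4]
opening: 0.001
grasp_force: 4.5
time_s: 4.9
eef_pos: [0.569, -0.0727, 0.0798]
eef_rot: [0.002, 0.732, 0.682, 0.003]
wrist_force: [2.2, 7.6, 9.1]
opening: 0.002
grasp_force: 5.1
```

```bash
python3 -m jog '[0,0,-0.005,0,0,0,1,0,0,-0.012,0,0,0,1,0,0,-0.05,0,0,0,1,0.05,0.003,-0.05,0,0,0,1,0.11,0.005,-0.05,0,0,0,1,0.17,0.007,-0.05,0,0,0,1,0.212,0.007,-0.05,0,0,0,1,0.212,0.007,-0.03,0,0,0,1,0.212,0.007,-0.01,0,0,0,1,0.212,0.007,-0.01,0,0,0,1,0.212,0.007,-0.01,0,0,0,1]'; python3 - <<'E'
from h import *
for n in("top","side"):
    p=camera(n);cv2.imwrite(f"pics/{n}1.png",p["frame"][:,:,::-1])
s=cv2.imread("pics/side1.png")[120:300,250:480];cv2.imwrite("pics/crop2.png",cv2.resize(s,None,fx=3.3,fy=3.3,interpolation=2))
E
```

```text
time_s: 6.28
eef_pos: [0.5885, 0.1359, 0.0871]
eef_rot: [-0.0, 0.732, 0.681, -0.0]
wrist_force: [0.2, 0.6, -0.1]
opening: -0.002
grasp_force: 0.0
```

View pics/crop2.png

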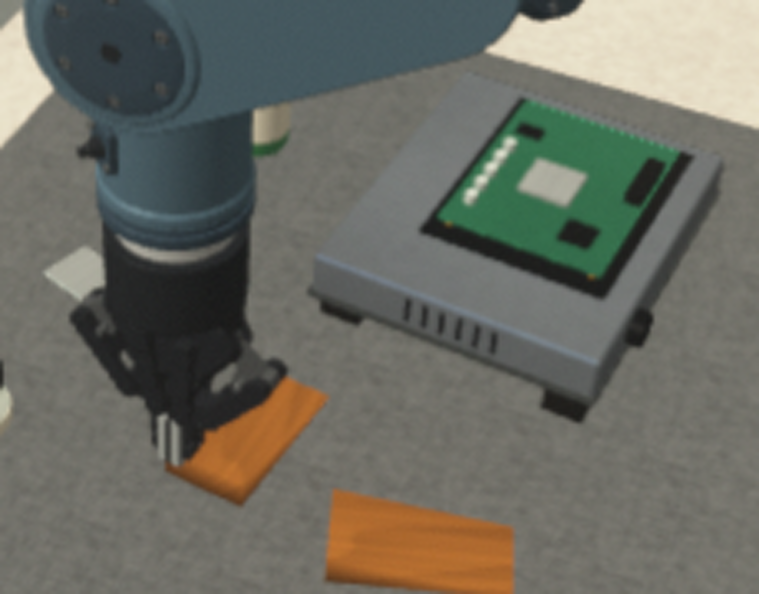

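View pics/top1.png

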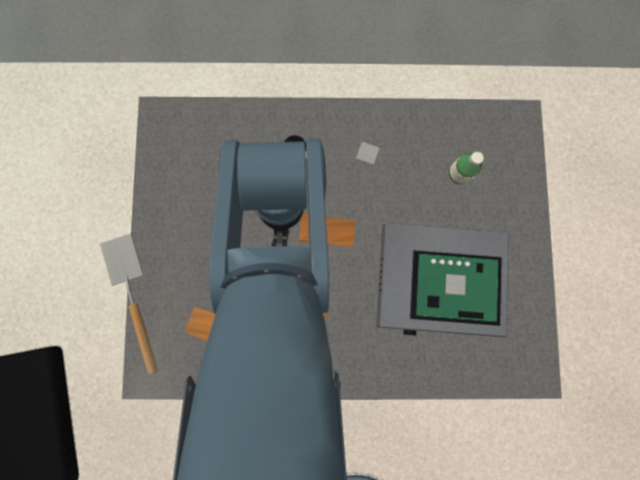

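Casing is back level and unmoved (corner still at (384,225)), with the fingers right behind the wedge's back. Lower and push up to the foot.

```bash
python3 -m jog '[0,0,0.03,0,0,0,1,0,0,0.054,0,0,0,1,0,0,0.054,0,0,0,1]'; python3 -m jog '[-0.01,0,0,0,0,0,1,-0.02,0,0,0,0,0,1,-0.028,0,0,0,0,0,1,-0.036,0,0,0,0,0,1,-0.044,0,0,0,0,0,1,-0.052,0,0,0,0,0,1,-0.06,0,0,0,0,0,1,-0.068,0,0,0,0,0,1,-0.074,0,0,0,0,0,1,-0.08,0,0,0,0,0,1,-0.084,0,0,0,0,0,1,-0.084,0,0,0,0,0,1]'
```

```text
time_s: 6.75
eef_pos: [0.5872, 0.1367, 0.032]
eef_rot: [-0.001, 0.732, 0.681, -0.001]
wrist_force: [0.2, -0.4, -0.1]
opening: 0.0
grasp_force: 0.0
time_s: 8.25
eef_pos: [0.5823, 0.0529, 0.0332]
eef_rot: [0.0, 0.732, 0.681, -0.0]
wrist_force: [-0.3, -0.9, 0.4]
opening: 0.0
grasp_force: 0.0
```

```bash
python3 -m jog '[-0.004,0,0,0,0,0,1,-0.008,0,0,0,0,0,1,-0.008,0,0,0,0,0,1]';python3 -m jog '[-0.004,0,0,0,0,0,1,-0.004,0,0,0,0,0,1]';  python3 - <<'E'
from h import *
p=camera("side");s=p["frame"][120:300,250:480,::-1];cv2.imwrite("pics/crop3.png",cv2.resize(s,None,fx=3.3,fy=3.3,interpolation=2))
E
```

```text
time_s: 8.62
eef_pos: [0.5818, 0.045, 0.0332]
eef_rot: [-0.0, 0.732, 0.681, -0.0]
wrist_force: [0.2, 0.1, 0.5]
opening: 0.001
grasp_force: 0.0
time_s: 8.88
eef_pos: [0.5816, 0.041, 0.0333]
eef_rot: [0.0, 0.732, 0.681, -0.0]
wrist_force: [0.1, 0.7, -0.4]
opening: -0.0
grasp_force: 0.0
```

View pics/crop3.png

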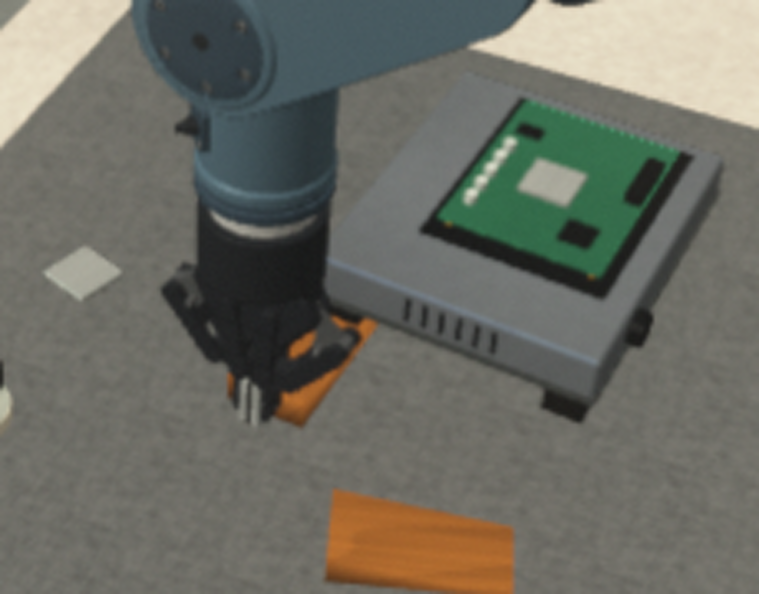

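The wedge follows straight and its thin end is now under the casing edge. Continue in small steps, watching the force.

```bash
for i in 1 ; do python3 -m jog '[-0.004,0,0,0,0,0,1,-0.004,0,0,0,0,0,1]'|egrep "eef_pos|wrist"; python3 -m jog '[-0.004,0,0,0,0,0,1,-0.004,0,0,0,0,0,1]'|egrep "eef_pos|wrist"; done
```

```text
eef_pos: [0.5813, 0.0371, 0.0333]
wrist_force: [0.4, 0.1, 0.4]
eef_pos: [0.581, 0.033, 0.0333]
wrist_force: [0.2, -0.3, -0.8]
```

```bash
python3 -m jog '[-0.003,0,0,0,0,0,1,-0.003,0,0,0,0,0,1]'|egrep "eef_pos|wrist"; python3 -m jog '[-0.003,0,0,0,0,0,1,-0.003,0,0,0,0,0,1]'|egrep "eef_pos|wrist"
```

```text
eef_pos: [0.5808, 0.0302, 0.0333]
wrist_force: [-0.2, 0.3, 0.8]
eef_pos: [0.5806, 0.0271, 0.0333]
wrist_force: [-0.3, -0.1, -0.6]
```

```bash
python3 -m jog '[-0.002,0,0,0,0,0,1,-0.002,0,0,0,0,0,1]'|egrep "eef_pos|wrist"
```

```text
eef_pos: [0.5805, 0.0252, 0.0333]
wrist_force: [0.1, -0.3, 0.4]
```

```bash
python3 -m jog '[-0.003,0,0,0,0,0,1,-0.003,0,0,0,0,0,1]'|egrep "eef_pos|wrist"; python3 -m jog '[-0.002,0,0,0,0,0,1,-0.002,0,0,0,0,0,1]'|egrep "eef_pos|wrist"
```

```text
eef_pos: [0.5802, 0.0221, 0.0333]
wrist_force: [0.3, -0.5, 0.1]
eef_pos: [0.5801, 0.0203, 0.0333]
wrist_force: [-0.0, -0.1, -0.5]
```

```bash
python3 -m jog '[-0.002,0,0,0,0,0,1,-0.002,0,0,0,0,0,1]'|egrep "eef_pos|wrist"
```

```text
eef_pos: [0.5799, 0.0183, 0.0333]
wrist_force: [0.8, -0.2, -0.6]
```

```bash
python3 -m jog '[-0.002,0,0,0,0,0,1,-0.002,0,0,0,0,0,1]'|egrep "eef_pos|wrist"; python3 -m jog '[-0.002,0,0,0,0,0,1,-0.002,0,0,0,0,0,1]'|egrep "eef_pos|wrist"
```

```text
eef_pos: [0.5798, 0.0165, 0.0333]
wrist_force: [0.8, 1.5, -0.9]
eef_pos: [0.5797, 0.0155, 0.0333]
wrist_force: [0.3, 6.9, -0.1]
```

```bash
python3 - <<'E'
from h import *
p=camera("side");s=p["frame"][120:300,250:480,::-1];cv2.imwrite("pics/crop4.png",cv2.resize(s,None,fx=3.3,fy=3.3,interpolation=2))
E
```

```text
(no output)
```

View pics/crop4.png

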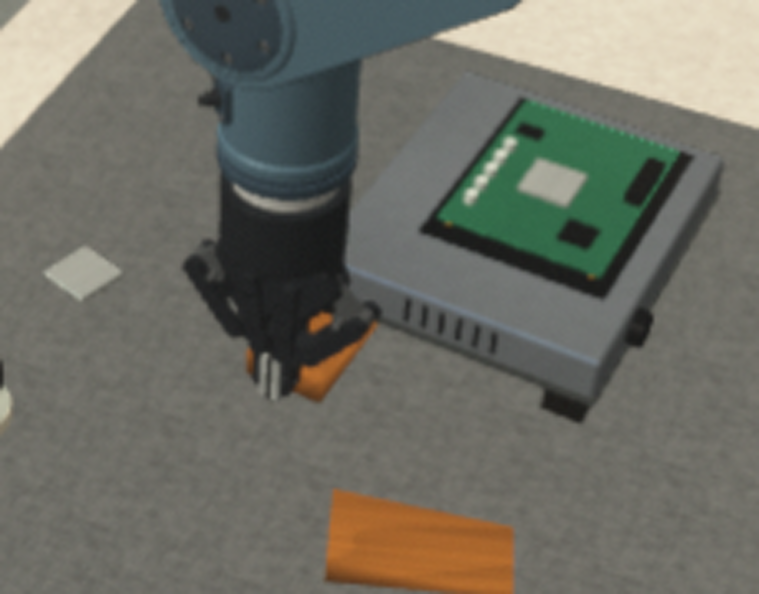

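Push rose to 6.9 N, so the wedge is snug and the casing has not moved. Back off, rise and go over the corner.

```bash
python3 -m jog '[0.01,0,0,0,0,0,1,0.03,0,0,0,0,0,1,0.03,0,-0.05,0,0,0,1,0.03,0,-0.1,0,0,0,1,0,-0.003,-0.1,0,0,0,1,-0.05,-0.006,-0.1,0,0,0,1,-0.09,-0.007,-0.1,0,0,0,1,-0.09,-0.007,-0.085,0,0,0,1,-0.09,-0.007,-0.07,0,0,0,1,-0.09,-0.007,-0.061,0,0,0,1,-0.09,-0.007,-0.058,0,0,0,1,-0.09,-0.007,-0.058,0,0,0,1]'; python3 -m jog '[0,0,0.002,0,0,0,1,0,0,0.004,0,0,0,1,0,0,0.004,0,0,0,1]'|egrep "eef_pos|wrist"
```

```text
time_s: 12.98
eef_pos: [0.5663, -0.0742, 0.0911]
eef_rot: [-0.0, 0.731, 0.682, -0.0]
wrist_force: [0.2, -0.1, 0.1]
opening: -0.004
grasp_force: 0.0
eef_pos: [0.5662, -0.0749, 0.0873]
wrist_force: [0.6, -0.3, -0.0]
```

```bash
python3 -m jog '[0,0,0.001,0,0,0,1,0,0,0.001,0,0,0,1,0,0,0.001,0,0,0,1]'|egrep "eef_pos|wrist"; python3 -m jog '[0,0,0.001,0,0,0,1,0,0,0.001,0,0,0,1,0,0,0.001,0,0,0,1]'|egrep "eef_pos|wrist"
```

```text
eef_pos: [0.5664, -0.0749, 0.0871]
wrist_force: [-1.9, 0.3, 5.7]
eef_pos: [0.5665, -0.0749, 0.087]
wrist_force: [-5.8, 1.2, 13.0]
```

```bash
python3 -m jog '[0,0,-0.0003,0,0,0,1,0,0,-0.0003,0,0,0,1,0,0,-0.0003,0,0,0,1,0,0,-0.0003,0,0,0,1]';python3 - <<'E'
from h import *
p=camera("side");s=p["frame"][120:300,250:480,::-1];cv2.imwrite("pics/crop5.png",cv2.resize(s,None,fx=3.3,fy=3.3,interpolation=2))
E
```

```text
time_s: 14.6
eef_pos: [0.5665, -0.0749, 0.087]
eef_rot: [0.0, 0.732, 0.682, 0.0]
wrist_force: [-4.5, 1.9, 11.0]
opening: -0.002
grasp_force: 5.3
```

View pics/crop5.png

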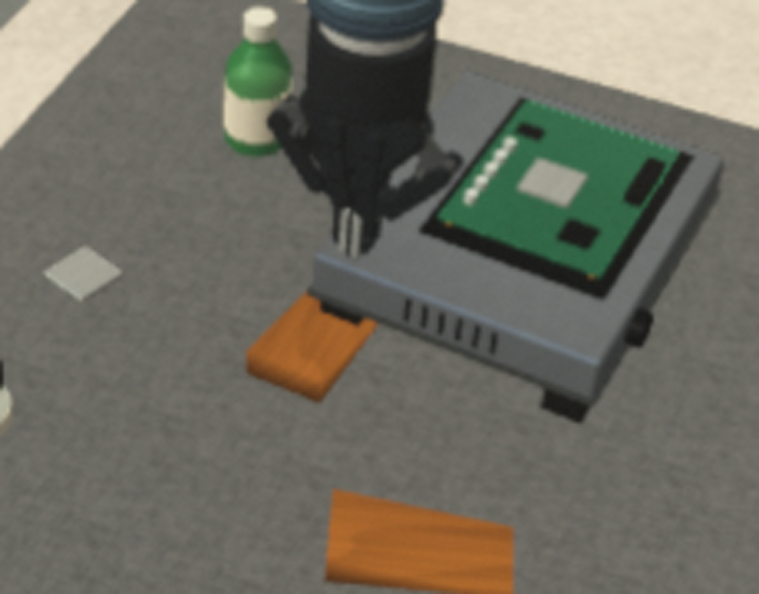

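The wedge sits under the short foot. The casing is level and in its original place, and the fingertip presses steadily at 11 N with no rock. Handing in.

```bash
python3 -c "
from bench import *
print(hand_in())"
```

```text
the job is handed in; nothing more can be done
None
```

I handed the job in with the wedge pushed snug under the short foot (push rose to 6.9 N), the preheater level and firm where it stood, and a fingertip pressing about 11 N down on that corner; no verdict came back.

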